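Empty the square nugget hopper through its slide gate

TASK

Two small hoppers of glass nuggets stand on the table. Pull out the slide gate of the square hopper so that all three of its nuggets drop into the tray underneath, then push that gate fully home again and let go. Leave the round hopper's gate shut.

Things in the scene. Friction and masses are not known exactly. Their poses are not given: they have to be found in the camera images.
- square_gate_handle (a point): Upright round wooden post (16 mm in diameter, flat top 116 mm above the table) on the front end of the square hopper's level steel gate plate (74 mm wide, top 56 mm up). The point is on the post's axis, 15 mm below its top. x axis: level, from post to hopper: pull along -x, push shut along +x. Shut, the post's axis is 92 mm before the throat's centre, 45 mm before the funnel rim.
- square_gate (a joint): Slide gate of the square hopper, in m: 0 shut (at its inner stop), growing as the gate is pulled out to 0.085 at the outer stop; the throat begins to open at 0.012 and is clear from 0.072. The gate stays where it is left; sliding it takes about 2 to 3 N.
- round_gate (a joint): Slide gate of the other hopper, with a round conical funnel 100 mm across at the rim and an otherwise equal stand, gate and post; in m, same meaning. It starts shut and is to stay shut.
- square_tray (a point): Square hopper: four-sided aluminium funnel, rim 94 mm square and 122 mm up, on a plywood stand 120 x 106 x 64 mm. The point is the centre of the floor, 4 mm above the table, of the open tray fixed below: inside 127 mm along x (pointing away from the post) by 78 mm, walls 22 mm high. The throat (60 mm square) is centred 12 mm along +x from it.
- nugget_a_center (a point): A loose domed glass nugget with a flat back, 26 mm across and 10 mm high; the point is its centre, 5 mm above its flat back. At the start it lies on the shut gate inside the square hopper.
- nugget_b_center (a point): A loose domed glass nugget with a flat back, 23 mm across and 10 mm high; the point is its centre, 5 mm above its flat back. At the start it lies on the shut gate inside the square hopper.
- nugget_c_center (a point): A loose domed glass nugget with a flat back, 23 mm across and 10 mm high; the point is its centre, 5 mm above its flat back. At the start it lies on the shut gate inside the square hopper.

How it is judged:
By the outcome, as a careful person would: the job done as asked, in the order asked, and still so for the second after the job is handed in, with the robot touching nothing.
It also fails if it takes over 29 s, if anything falls off the work surface, if the arm or the gripper's body presses on something with over 40 N, if the wrist force passes 120 N, or if a joint passes its speed limit or range.

ROBOT

A 7-joint arm with a two-finger parallel gripper is mounted at the origin on a cart in front of the work surface, level with it; the furniture and walls round the work are solid. World frame = base frame: x ahead of the robot, y to its left, z up, the work surface at z = 0. Lengths are in m, angles in rad, forces in N, time in s.
With the tool pointing down it reaches from about 0.425 to 0.925 m from the base axis. Payload 6.8 kg.
Tool frame: the origin (TCP) lies midway between the tips of the shut fingers; the grasp point (between the pads) lies 19 mm behind it; z points along the fingers, y is the direction in which the jaws open and shut (so a half turn about z gives the same grasp; the last joint's range is limited). The gripper opens to 88 mm and grips with 3 to 60 N. Pads are 20 mm wide; open, the fingers measure 115 mm over their backs; the gripper's body (75 mm by 178 mm) begins 61 mm behind the grasp point.
Start: joints at [-1.427, 0.477, 0.022, 1.555, -0.011, 1.109, -0.083], TCP at [0.168, 0.654, 0.223] pointing down, gripper open.
Joint ranges: [-2.96, 2.96], [-0.34, 2.1], [-1.41, 1.46], [0.24, 2.44], [-1.37, 4.51], [0.17, 1.92], [-2.96, 2.96]. Speed limits (rad/s): [2.39, 2.39, 3.14, 3.14, 3.14, 3.14, 3.14].

INTERFACE

Orientations are given as a unit quaternion [x, y, z, w].
In Python, from workcell import arm, eyes, spotter gives the robot as it stands.
- The arm moves only by the tool send_rows, never from a script. Its argument "rows" is text: rows parted by semicolons, each of 5 numbers parted by spaces: the gripper command: -1 is shut, 1 is fully open, values between are in proportion, then the shift along the tool's x, y, z in mm, then the turn about the tool's z in rad. A call has 1 to 10 rows; each row shifts and turns the commanded pose from where the row before left it, along the tool's axes as they then stand; what a row does not reach is not made up. A row lasts 1/8 s, in which the tool goes at most 62.5 mm and 10.7 degrees, less where a joint would pass 70% of its speed; a pose out of reach is approached as far as the arm can. A call with a gripper value outside its range is refused whole. The fingers move at their own pace and stop on an object; "force" is the grip in N (left out, the last holds). Time passes only in rows, so rows that do not move let the fingers close. It gives the time, the measured TCP pose, the force and the opening at its end, in the units of the state.
- arm.read_state(): the state, without advancing time (a new reading comes with each control period).
- eyes.read_camera(name): name is "scene" or "top" or "wrist"; returns a dict with "image" (420x560x3 uint8, blue, green, red), "intrinsics" (3x3 intrinsics, pixels), "rvec" (rotation vector, rad) and "tvec" (3), from world to camera coordinates, as OpenCV has them; the wrist camera has in their place "T_tool_cam" (4x4, takes a point from camera to tool coordinates, whose origin is the TCP and whose axes are the flange's). Camera axes: x right, y down, z forward; pixel columns grow to the right and rows downward; lengths in m; the calibration is good to about 2 mm. A picture is of the moment at which its call begins: read the wrist's pose just before it. There is no depth.
- arm.close_job(): hands the job in, once; it reports no verdict.
Trained networks look in the newest picture that a camera, given by its name, has taken for a name from the list of things; names that differ only in an ending like _2 or _b are one class to them, and where a whole thing is asked for, a point or a joint stands for the part that bears it (a point fixed in the world has none). Each returns a list of dicts, best first, with "conf" (0 to 1); they miss things now and then, are a little off and sometimes report something else, mostly with a low value. They report only what shows in the picture. A call takes as long as a camera call.
- spotter.look_for(query, camera): "centre" ([column, row] in pixels, amid what is visible of it).
- spotter.regions_of(query, camera): "pixels" (420x560 bool, what is visible of it) and "centre" ([column, row] in pixels, amid what is visible of it).
The state is a dict: "clock": time; "joint_pos": joint angles; "dq": joint speeds; "joint_torque": joint torques, N m; "eef_pos": TCP position; "tool_rot": TCP orientation; "wrist_force": force on the tool from outside, world axes, zero at the start; "moment": the same for the moment, N m; "finger_gap": finger opening in m.
Only numpy, scipy, OpenCV 4.12 (cv2) and the standard library are available. Lean on these libraries where they do the work, as an engineer would, in place of code of your own. Each camera call takes 0.05 s, during which the arm holds its last target.

## Working session

There is one attempt and no reset: what is moved stays moved. The work goes in short steps, Python scripts to look and compute and a tool call to move; the robot and the scene stay as the last step left them, time stands still between calls to the robot, and variables do not carry over. Pictures are saved under pics/ and viewed, and the job is handed in when it is done.

Besides the shell and the picture viewer there is one more tool, called after "Call:" in YAML: its name, and indented under it one key for each argument. send_rows: Moves the arm, as the interface text tells. Its arguments: {"type":"object","properties":{"rows":{"type":"string"},"force":{"type":"number"}},"required":["rows"]}

```bash
mkdir -p pics; ls; python3 - <<'E'
from workcell import arm, eyes, spotter
import cv2,numpy as np
for c in ["scene","top"]:
    d=eyes.read_camera(c); cv2.imwrite(f"pics/{c}0.png",d["image"])
    print(c,d["intrinsics"],d["rvec"],d["tvec"])
    for q in ["square_gate_handle","square_gate","nugget_a_center"]:
        try:print(q,[(np.round(r["centre"],1),round(r["conf"],2)) for r in spotter.look_for(q,c)])
        except Exception as e: print(q,e)
print(arm.read_state())
E
```

```text
pics
scene [[464.88943262   0.         273.67523679]
 [  0.         464.88943262 214.04693445]
 [  0.           0.           1.        ]] [ 2.15504701 -0.60845441  0.27740517] [-0.56374042  0.19335836  0.71290049]
square_gate_handle [(array([236.3, 185.7]), 0.92)]
square_gate [(array([238. , 189.5]), 0.91)]
nugget_a_center []
top [[483.39542867   0.         274.56153343]
 [  0.         483.39542867 204.66587242]
 [  0.           0.           1.        ]] [ 2.18735098 -2.20691087  0.04105016] [-0.10557049  0.60276666  0.89860491]
square_gate_handle [(array([201.5, 203.1]), 0.7)]
square_gate [(array([207. , 203.7]), 0.88)]
nugget_a_center [(array([217.3, 174.3]), 0.48)]
{'clock': 0.4, 'joint_pos': array([-1.42708989,  0.47710521,  0.02238195,  1.55554879, -0.0115065 ,
        1.10930715, -0.08309706]), 'dq': array([ 0.00108087, -0.00185544, -0.00046167,  0.00019914,  0.00050946,
       -0.00056577,  0.00081498]), 'joint_torque': array([-1.03348866e-03, -5.82059991e+01,  1.53120462e+00, -2.72534841e+01,
       -5.43880253e-02,  1.21722452e-02,  8.77527145e-05]), 'eef_pos': array([0.16814936, 0.65364424, 0.22253002]), 'tool_rot': array([ 1.25574107e-01,  9.92084235e-01, -1.19385363e-04, -1.72269453e-05]), 'wrist_force': array([ 0.5767663 ,  0.22586472, -0.25331041]), 'moment': array([ 0.01307323,  0.0202376 , -0.00274815]), 'finger_gap': 0.0877885863615683}
```

View pics/scene0.png

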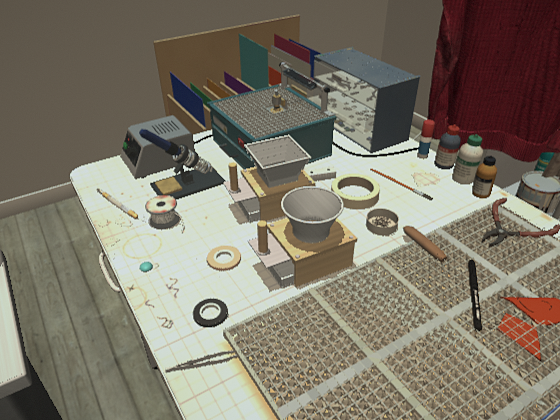

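View pics/top0.png

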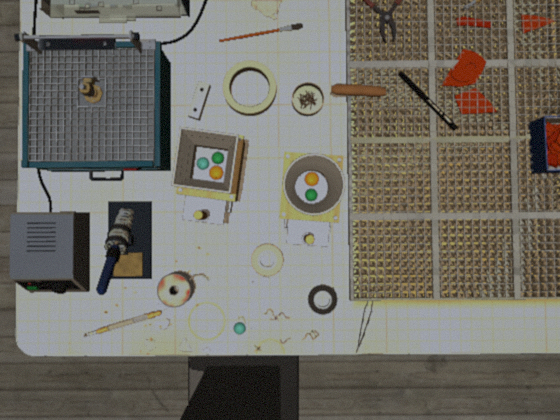

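```bash
cat > h.py <<'E'
import numpy as np, cv2
from workcell import arm, eyes, spotter
def cam(d):
    R=cv2.Rodrigues(np.array(d["rvec"]))[0]; return np.array(d["intrinsics"]),R,np.array(d["tvec"]).ravel()
def at_z(d,uv,z):
    K,R,t=cam(d); r=R.T@np.linalg.solve(K,[uv[0],uv[1],1]); c=-R.T@t
    return c+r*(z-c[2])/r[2]
def proj(d,p):
    K,R,t=cam(d); q=K@(R@np.array(p)+t); return q[:2]/q[2]
E
python3 - <<'E'
from h import *
for c in ["scene","top"]:
    d=eyes.read_camera(c)
    np.savez(f"{c}.npz",K=d["intrinsics"],rvec=d["rvec"],tvec=d["tvec"],image=d["image"])
    print(c,"TCP",proj(d,[.168,.654,.223]),"base",proj(d,[0,0,0]))
    for q in ["square_gate_handle","round_gate"]:
      for r in spotter.regions_of(q,c):
        m=r["pixels"]; v,u=np.nonzero(m); print(q,r["conf"],r["centre"],m.sum(),u.min(),u.max(),v.min(),v.max())
    im=d["image"]
    x0,y0,x1,y1=(150,110,360,270) if c=="top" else (200,120,370,300)
    s=3.7 if c=="top" else 3.3
    cv2.imwrite(f"pics/{c}_crop.png",cv2.resize(im[y0:y1,x0:x1],None,fx=s,fy=s,interpolation=cv2.INTER_CUBIC))
E
```

```text
scene TCP [-50.10427764  54.62723077] base [-93.94544799 340.13782515]
square_gate_handle 0.71 [234.4, 185.7] 624 224 255 163 202
round_gate 0.76 [265.4, 248.2] 994 249 290 221 268
top TCP [-262.24443131  508.39353098] base [217.77095318 528.91810172]
square_gate_handle 0.93 [203.8, 202.4] 1714 182 227 147 224
round_gate 0.66 [307.2, 227.8] 1493 287 328 173 245
```

View pics/top_crop.png

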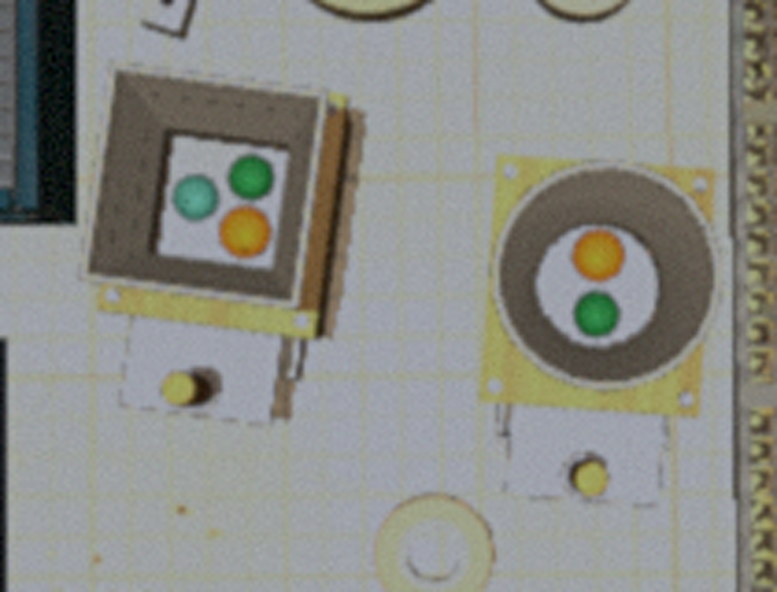

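View pics/scene_crop.png

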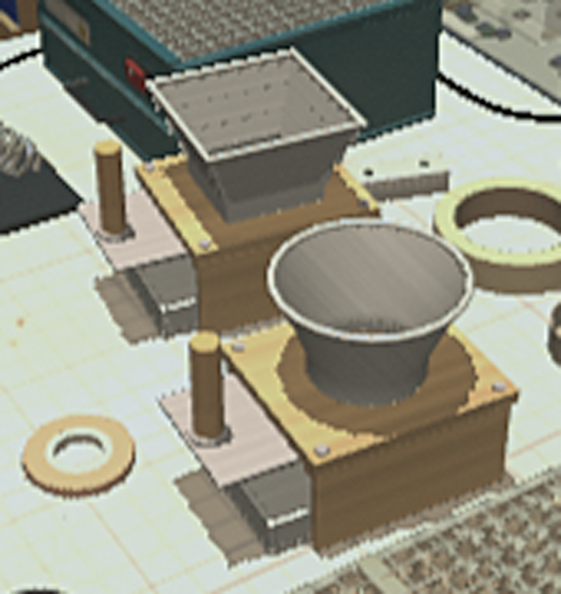

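```bash
python3 - <<'E'
from h import *
D={}
for c in ["scene","top"]:
    z=np.load(f"{c}.npz"); D[c]={"intrinsics":z["K"],"rvec":z["rvec"],"tvec":z["tvec"]}
T=lambda x,y:(150+(x+.5)/3.7-.5,110+(y+.5)/3.7-.5)
S=lambda x,y:(200+(x+.5)/3.3-.5,120+(y+.5)/3.3-.5)
print("post top",at_z(D["top"],T(181,388),.116),at_z(D["scene"],S(108,147),.116))
print("round post",at_z(D["top"],T(592,478),.116),at_z(D["scene"],S(204,341),.116))
r=np.array([at_z(D["top"],T(*p),.122) for p in [(117,68),(328,93),(298,304),(88,275)]])
r2=np.array([at_z(D["scene"],S(*p),.122) for p in [(293,52),(364,122),(210,157),(148,84)]])
for r in (r,r2):
  print(r[:,:2].round(4)); print("c",r.mean(0),"sides",np.linalg.norm(r-np.roll(r,-1,0),axis=1))
  a=(r[0]+r[1]-r[2]-r[3])/2; b=(r[0]+r[3]-r[1]-r[2])/2
  print("yaw fwd",np.arctan2(a[1],a[0]),"yaw from left",np.arctan2(-b[0],b[1]))
E
```

```text
post top [0.58207382 0.01566828 0.116     ] [0.57810795 0.01561148 0.116     ]
round post [ 0.53991811 -0.16937481  0.116     ] [ 0.53562703 -0.16958189  0.116     ]
[[ 0.7268  0.0433]
 [ 0.7145 -0.052 ]
 [ 0.6192 -0.038 ]
 [ 0.6331  0.0564]]
c [0.67337774 0.00245986 0.122     ] sides [0.09609234 0.09630054 0.09541715 0.0945709 ]
yaw fwd -0.14249948603549026 yaw from left -0.1374786938313203
[[ 0.7235  0.0455]
 [ 0.7121 -0.049 ]
 [ 0.6175 -0.0341]
 [ 0.6278  0.0588]]
c [0.67024698 0.00528552 0.122     ] sides [0.09524321 0.09577976 0.09339967 0.09668167]
yaw fwd -0.1470305702875848 yaw from left -0.11500125399362593
```

Call:
send_rows:
  rows: "1 0 0 -30 -0.11; 1 -33 -38 0 0; 1 -38 -44 0 0; 1 -38 -44 0 0; 1 -38 -44 0 0; 1 -38 -44 0 0; 1 -38 -44 0 0; 1 -38 -44 0 0; 1 -38 -44 0 0; 1 -38 -44 0 0"
  force: 40

```text
clock: 1.95
eef_pos: [0.4475, 0.2184, 0.2531]
tool_rot: [0.071, 0.997, 0.0, 0.0]
wrist_force: [1.4, 0.4, 0.5]
finger_gap: 0.088
```

Call:
send_rows:
  rows: "1 -38 -44 0 0; 1 -38 -44 0 0; 1 -38 -44 0 0; 1 -30 -35 0 0; 1 0 0 0 0; 1 0 0 0 0"

```text
clock: 2.7
eef_pos: [0.5653, 0.0351, 0.2525]
tool_rot: [0.071, 0.998, 0.0, -0.0]
wrist_force: [0.3, 1.3, 0.2]
finger_gap: 0.0878
```

```bash
python3 - <<'E'
from h import *
s=arm.read_state(); print(s["eef_pos"],s["tool_rot"],s["wrist_force"])
d=eyes.read_camera("wrist"); cv2.imwrite("pics/w1.png",d["image"]); print(d["T_tool_cam"],d["intrinsics"])
from scipy.spatial.transform import Rotation as Ro
R=Ro.from_quat(s["tool_rot"]).as_matrix(); print(R)
T=np.array(d["T_tool_cam"]);K=np.array(d["intrinsics"])
np.savez("w1.npz",T=T,K=K,R=R,p=s["eef_pos"])
q=np.array([.58,.0157,.116]); c=T[:3,:3].T@(R.T@(q-s["eef_pos"])-T[:3,3]); print("proj",(K@c/c[2])[:2])
d=eyes.read_camera("scene"); cv2.imwrite("pics/s1.png",d["image"])
E
```

```text
[0.56528442 0.03507737 0.2524988 ] [ 7.06648280e-02  9.97500048e-01  2.55305242e-04 -2.66360538e-04] [0.2776401  1.31399866 0.22649032]
[[-4.57215485e-04 -9.57711374e-01 -2.87730280e-01  7.90853672e-02]
 [ 9.99999510e-01 -6.90394440e-04  7.08939450e-04  3.76377730e-04]
 [-8.77606761e-04 -2.87729815e-01  9.57711221e-01 -1.61770575e-01]
 [ 0.00000000e+00  0.00000000e+00  0.00000000e+00  1.00000000e+00]] [[365.47964477   0.         283.51290252]
 [  0.         365.47964477 205.60906864]
 [  0.           0.           1.        ]]
[[-9.90012822e-01  1.40976475e-01 -4.95307096e-04]
 [ 1.40976203e-01  9.90012834e-01  5.46978626e-04]
 [ 5.67471500e-04  4.71689339e-04 -9.99999728e-01]]
proj [262.79143772 213.28315822]
```

View pics/w1.png

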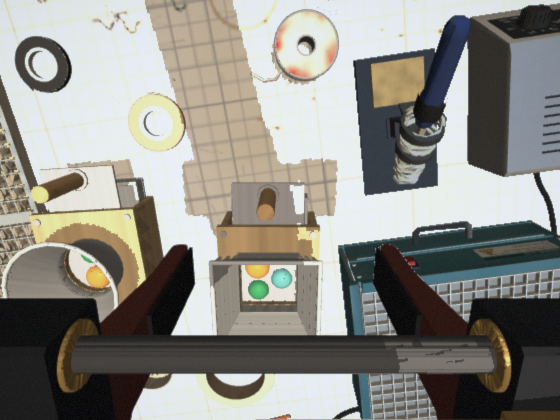

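View pics/s1.png

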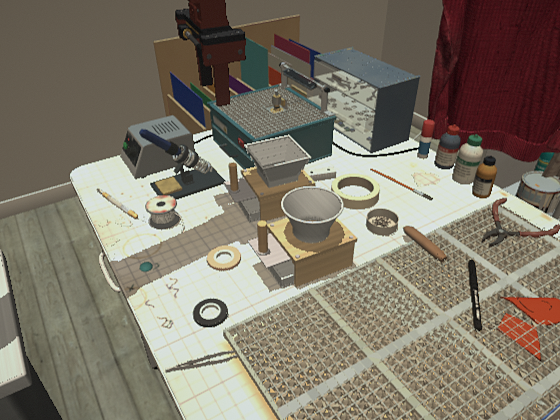

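```bash
python3 - <<'E'
from h import *
z=np.load("top.npz");d={"intrinsics":z["K"],"rvec":z["rvec"],"tvec":z["tvec"]}
for h in (0.05,.12): print(at_z(d,(167,168),h),at_z(d,(120,178),h),at_z(d,(150,203),h), at_z(d,(120,215),h))
E
```

```text
[0.66859504 0.08358037 0.05      ] [0.6511748  0.16897979 0.05      ] [0.60525398 0.1143481  0.05      ] [0.58401156 0.16865019 0.05      ]
[0.6601126  0.06760085 0.12      ] [0.64408927 0.14615219 0.12      ] [0.60185078 0.09590135 0.12      ] [0.58231176 0.14584902 0.12      ]
```

Call:
send_rows:
  rows: "1 -17 -16 0 0; 1 0 0 40 0; 1 0 0 40 0; 1 0 0 40 0; 1 0 0 30 0; 1 0 0 20 0; 1 0 0 0 0; 1 0 0 0 0"

```text
clock: 3.8
eef_pos: [0.5807, 0.017, 0.0836]
tool_rot: [0.07, 0.998, 0.0, 0.001]
wrist_force: [-0.2, 0.3, -0.0]
finger_gap: 0.0878
```

```bash
python3 - <<'E'
from h import *
s=arm.read_state(); print(s["eef_pos"],s["tool_rot"],s["wrist_force"])
d=eyes.read_camera("wrist"); cv2.imwrite("pics/w2.png",d["image"])
d=eyes.read_camera("scene"); cv2.imwrite("pics/s2.png",cv2.resize(d["image"][100:300,150:400],None,fx=3,fy=3))
E
```

```text
[0.58065069 0.01696337 0.08355595] [7.02595294e-02 9.97528547e-01 3.00607338e-04 5.52921900e-04] [-0.20152356  0.2901501  -0.02415902]
```

View pics/w2.png

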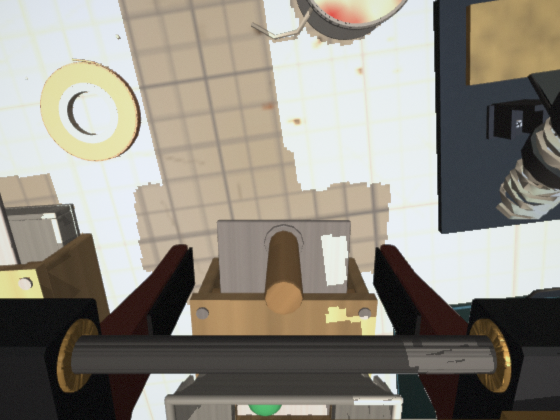

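View pics/s2.png

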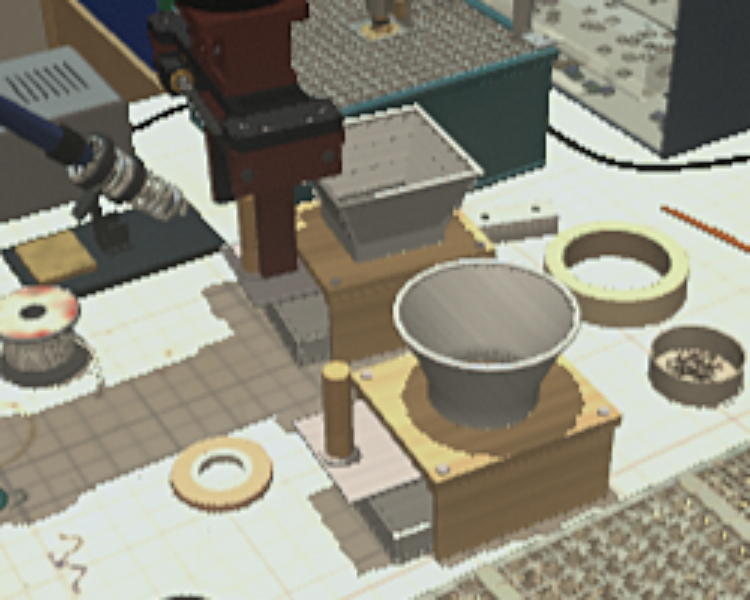

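Call:
send_rows:
  rows: "1 2 0 0 0; -1 0 0 0 0; -1 0 0 0 0; -1 0 0 0 0; -1 0 0 0 0; -1 0 0 0 0; -1 0 0 0 0"
  force: 40

```text
clock: 4.78
eef_pos: [0.5782, 0.0164, 0.0826]
tool_rot: [0.071, 0.997, -0.0, -0.0]
wrist_force: [-1.0, -0.2, 0.2]
finger_gap: 0.0312
```

Call:
send_rows:
  rows: "-1 0 0 0 0; -1 0 0 0 0; -1 0 0 0 0"

```text
clock: 5.15
eef_pos: [0.5783, 0.0171, 0.0826]
tool_rot: [0.071, 0.998, 0.0, 0.0]
wrist_force: [-0.0, 3.1, 0.6]
finger_gap: 0.0154
```

Call:
send_rows:
  rows: "-1 5 0 0 0; -1 10 0 0 0; -1 12 0 0 0; -1 12 0 0 0; -1 12 0 0 0; -1 12 0 0 0; -1 12 0 0 0; -1 6 0 0 0; -1 0 0 0 0; -1 0 0 0 0"

```text
clock: 6.4
eef_pos: [0.4966, 0.0288, 0.0826]
tool_rot: [0.07, 0.998, 0.0, -0.001]
wrist_force: [-1.7, 5.5, -0.1]
finger_gap: 0.0156
```

```bash
python3 - <<'E'
from h import *
s=arm.read_state(); print(s["eef_pos"],s["tool_rot"],s["wrist_force"])
d=eyes.read_camera("wrist"); cv2.imwrite("pics/w3.png",d["image"])
d=eyes.read_camera("top"); cv2.imwrite("pics/t3.png",cv2.resize(d["image"][110:270,150:360],None,fx=3.5,fy=3.5))
for c in("top",): print([(np.round(r["centre"]),r["conf"]) for r in spotter.look_for("nugget_a_center",c)])
d=eyes.read_camera("scene"); cv2.imwrite("pics/s3.png",cv2.resize(d["image"][100:300,150:400],None,fx=3,fy=3))
E
```

```text
[0.49661542 0.02883885 0.08263388] [ 7.03933615e-02  9.97518770e-01  4.95643079e-04 -9.12076464e-04] [-1.68385547  5.48982281 -0.08714571]
[]
```

View pics/w3.png

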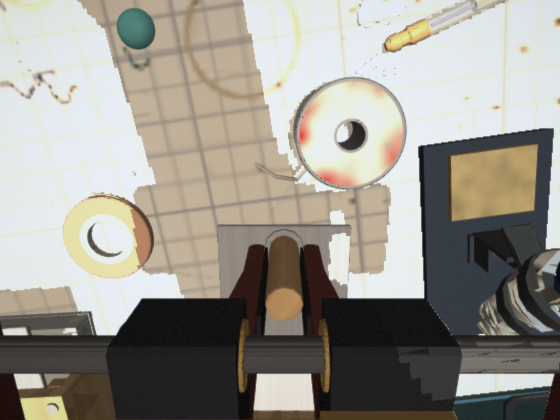

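View pics/t3.png

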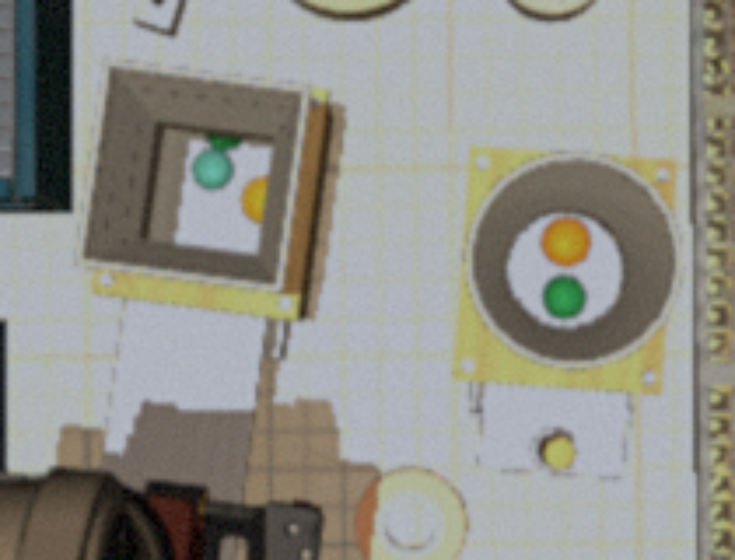

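View pics/s3.png

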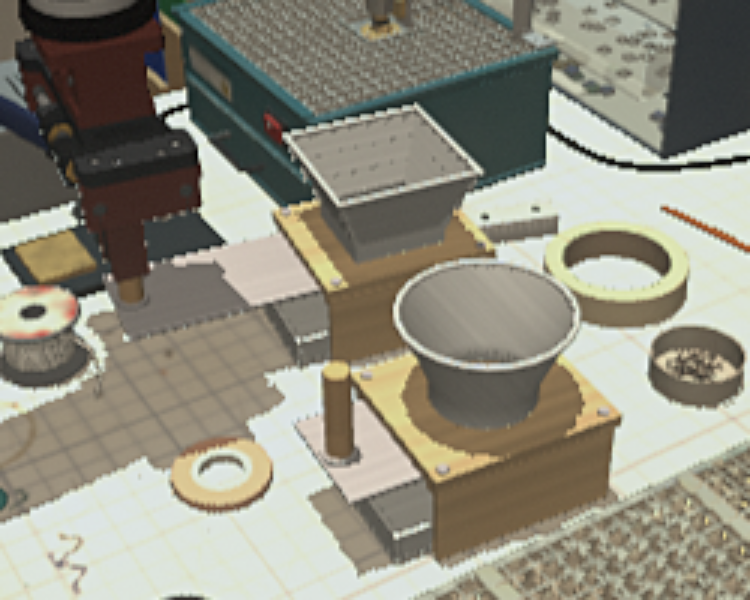

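Call:
send_rows:
  rows: "-1 -5 0 0 0; -1 -10 0 0 0; -1 -12 0 0 0; -1 -12 0 0 0; -1 -12 0 0 0; -1 -12 0 0 0; -1 -10 0 0 0; -1 -6 0 0 0; -1 -2 0 0 0; -1 0 0 0 0"

```text
clock: 7.85
eef_pos: [0.5779, 0.0172, 0.0827]
tool_rot: [0.071, 0.998, 0.0, -0.0]
wrist_force: [1.2, 5.2, -0.0]
finger_gap: 0.0152
```

Call:
send_rows:
  rows: "-1 -1 0 0 0; -1 -1 0 0 0; -1 0 0 0 0; -1 0 0 0 0"

```text
clock: 8.35
eef_pos: [0.5783, 0.0171, 0.0826]
tool_rot: [0.071, 0.998, 0.001, -0.002]
wrist_force: [-5.6, 6.1, 5.5]
finger_gap: 0.0155
```

Call:
send_rows:
  rows: "-1 -1 0 0 0; -1 -1 0 0 0; -1 0 0 0 0; -1 0 0 0 0"

```text
clock: 8.85
eef_pos: [0.5783, 0.0171, 0.0826]
tool_rot: [0.07, 0.998, 0.001, -0.004]
wrist_force: [-11.0, 6.5, 10.7]
finger_gap: 0.0152
```

Call:
send_rows:
  rows: "1 0 0 0 0; 1 0 0 0 0; 1 0 0 0 0; 1 0 0 0 0; 1 0 0 0 0; 1 0 0 0 0; 1 0 0 0 0; 1 0 0 0 0"

```text
clock: 9.85
eef_pos: [0.5822, 0.0158, 0.0827]
tool_rot: [0.071, 0.997, 0.0, 0.0]
wrist_force: [-0.2, 0.5, 0.8]
finger_gap: 0.0875
```

Call:
send_rows:
  rows: "1 0 0 -20 0; 1 0 0 -40 0; 1 0 0 -50 0; 1 0 0 -50 0; 1 40 20 0 0; 1 40 40 0 0; 1 40 40 0 0; 1 20 40 0 0; 1 0 0 0 0; 1 0 0 0 0"

```text
clock: 11.1
eef_pos: [0.4636, 0.1735, 0.2427]
tool_rot: [0.071, 0.997, -0.0, 0.0]
wrist_force: [0.5, -0.4, -0.9]
finger_gap: 0.0878
```

```bash
python3 - <<'E'
from h import *
s=arm.read_state(); print(s["clock"],s["eef_pos"],s["wrist_force"],s["finger_gap"])
d=eyes.read_camera("top"); cv2.imwrite("pics/t4.png",cv2.resize(d["image"][110:270,150:360],None,fx=3.7,fy=3.7,interpolation=cv2.INTER_CUBIC))
d=eyes.read_camera("scene"); cv2.imwrite("pics/s4.png",cv2.resize(d["image"][120:300,200:370],None,fx=3.3,fy=3.3,interpolation=cv2.INTER_CUBIC))
E
```

```text
11.1 [0.46357669 0.17346062 0.24267415] [ 0.48401951 -0.37452683 -0.8816058 ] 0.08776404255013576
```

View pics/t4.png

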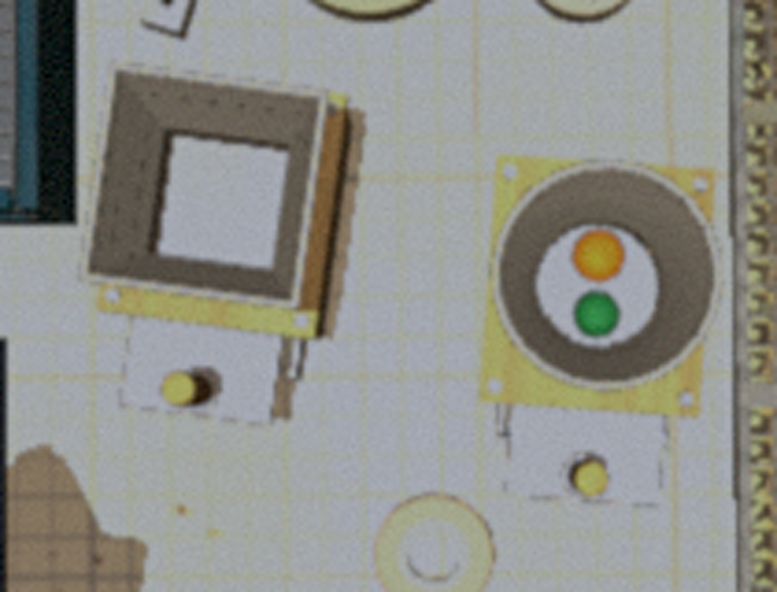

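View pics/s4.png

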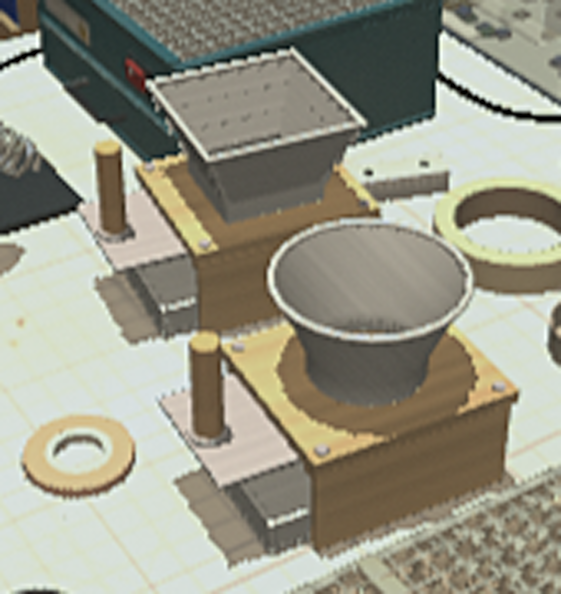

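The square hopper is empty. Its post is back at the starting pixel (crop 181,388), and the round hopper hasn't changed.

```bash
python3 -c "
from workcell import arm
print(arm.close_job())"
```

```text
the job is handed in; nothing more can be done
None
```

The job is done and handed in at about 11 s of the 29 s allowed. I pulled the square hopper's gate out about 82 mm and all three nuggets dropped. I then pushed the gate back until it met its inner stop, let go and moved the arm clear.

- **Gate shut:** the hand stopped moving while the push-back force rose to 11 N. After release, the post was at the same pixel in the top camera as at the start.
- **Nuggets:** with the gate open, all three showed below the throat, partly hidden by its edges and about the size they should look at tray height. After closing, the square hopper looked empty and no nugget lay on the table around it. With the gate shut, the tray's inside is hidden from the cameras, so I could not look at them there again.
- **Round hopper:** its gate stayed shut, with its two visible nuggets still in place.
- **One disagreement:** the trained network reported no nuggets in the top picture with the gate open, although all three were visible to me there.

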